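# Level a small work stand with its foot key

### The arm

A 7-joint arm with a two-finger parallel gripper is mounted at the origin on a cart in front of the work surface, level with it; the furniture and walls round the work are solid. World frame = base frame: x ahead of the robot, y to its left, z up, the work surface at z = 0. Lengths are in mm, angles in degrees, forces in N, time in s.
With the tool pointing down it reaches from about 400 to 850 mm from the base axis. Payload 6.9 kg.
Tool frame: the origin (TCP) lies on the centre line of the jaws, within the pads' length; the fingertips stand ahead of it and the grasp point (between the pads) lies 2 mm behind it (robot.tips_ahead is the z of the fingertips in the tool frame, in mm); z points along the fingers, y is the direction in which the jaws open and shut (so a half turn about z gives the same grasp; the last joint's range is limited). The gripper opens to 85 mm and grips with 20 to 120 N. Pads are 22 mm wide; open, the fingers measure 114 mm over their backs; the gripper's body (76 mm by 85 mm) begins 54 mm behind the grasp point. The pads swing forward as they close: fully open they stand 13 mm farther back than shut.
Start: joints at [-71.133, 29.078, -13.613, 85.955, 7.202, 65.827, -8.869], TCP at [138.731, 609.398, 248.275] pointing down, gripper open.
Joint ranges: [-176.47, 176.47], [-13.61, 117.27], [-81.72, 77.17], [0.22, 143.17], [-87.28, 267.28], [10, 112.55], [-165.47, 165.47]. Speed limits (degrees/s): [136.94, 136.94, 180, 180, 180, 180, 180].

### API

Orientations are given as [roll, pitch, yaw] about the fixed x, y, z axes, in that order (R = Rz(yaw) Ry(pitch) Rx(roll)).
In Python, from workcell import robot gives the robot as it stands.
- The arm moves only by the tool apply_moves, never from a script. Its argument "deltas" is one flat list of numbers, 4 for each row, row after row: the shift along the tool's x, y, z in cm, then the turn about the tool's z in degrees. In form: [dx, dy, dz, spin, dx, dy, dz, spin, ...]. A call has 1 to 12 rows; each row shifts and turns the commanded pose from where the row before left it, along the tool's axes as they then stand; what a row does not reach is not made up. A row lasts 1/10 s, in which the tool goes at most 50 mm and 8.59 degrees, less where a joint would pass 70% of its speed; a pose out of reach is approached as far as the arm can. A call is refused whole if a number of a shift passes 5 or a number of a turn 8.59, either way. A call with a gripper value outside its range is refused whole. "gripper" is the closure, from 0 (fully open) to 1 (shut), set as the call begins (left out, the last holds). The fingers move at their own pace and stop on an object; "force" is the grip in N (left out, the last holds). Time passes only in rows, so rows that do not move let the fingers close. It gives the time, the measured TCP pose, the force and the opening at its end, in the units of the state.
- robot.state(): the state, without advancing time (a new reading comes with each control period).
- robot.get_image(name): name is "scene" or "top" or "wrist"; returns a dict with "pixels" (400x640x3 uint8, red, green, blue), "K" (3x3 intrinsics, pixels), "k1" (the pictures are not rectified: a ray, as slopes to the right and down, at radius r is drawn at 1 + k1 r^2 times it, then the intrinsics apply), "T" (4x4, takes a point from camera to world coordinates); the wrist camera has in their place "mount" (4x4, takes a point from camera to tool coordinates, whose origin is the TCP and whose axes are the flange's). Camera axes: x right, y up, looking along -z (the intrinsics and any distortion apply to the point x, -y, -z); pixel columns grow to the right and rows downward; lengths in mm; the calibration is good to about 2 mm. A picture is of the moment at which its call begins: read the wrist's pose just before it. There is no depth.
- robot.hand_in(): hands the job in, once; it reports no verdict.
The state is a dict: "time_s": time; "q": joint angles; "joint_velocities": joint speeds; "joint_efforts": joint torques, N m; "tool_pos": TCP position; "eef_rot": TCP orientation; "ft_force": force on the tool from outside, world axes, zero at the start; "ft_torque": the same for the moment, N m; "gripper_width": opening from 0.0 (shut) to 1.0 (fully open).
Only numpy, scipy, OpenCV 4.12 (cv2) and the standard library are available. Lean on these libraries where they do the work, as an engineer would, in place of code of your own. Each camera call takes 0.05 s, during which the arm holds its last target.

### The job

Take the blue-handled steel key out of its wooden holder, put its flat bit fully into the slot of the brass levelling foot on the grey stand, and press the sprung foot head down to its stop before turning it. Keeping it pressed, turn the key clockwise until the bubble of the spirit level on the plate stands centred between the two black lines. Finish while still gripping the key and holding the head pressed down with the bubble centred; do not move the copper foil roll, the green nugget, the tin of nails or the white layout block.

Things in the scene. Friction and masses are not known exactly. Their poses are not given: they have to be found in the camera images.
- key: The same key as key_grip; its origin is the centre of the bit's lower end, axes as there. 80 g.
- key_grip (a point): Middle of the key's flat blue handle (44 mm along x, 12 mm thick along y, 30 mm high; z up along the key, away from the bit). The key starts upright in the holder, 74 mm tall: handle on top, below it a 15 mm collar, a 10 mm round shank and a flat bit 22 mm (x) by 8 mm (y), 24 mm high, whose lower end is 59 mm below this point. Half a turn about z makes no difference.
- key_tip (a point): Centre of the lower end of the key's bit, 59 mm below the handle's middle; axes as the key's.
- key_holder: Fixed wooden block 60 x 50 x 36 mm; origin at the centre of its underside, z up. The key stands in a slot in its top, 25 mm along its x, 11 mm along its y and 20 mm deep.
- stand: Fixed grey base 130 (x) x 250 (y) x 14 mm of the levelling stand; origin at the centre of its underside on the table, z up. An aluminium plate (120 x 226 mm, top about 40 mm above the table) is hinged at the base's +y end and carried by the levelling foot near the -y end.
- head (a joint): How far the brass head of the levelling foot is pressed down, m: 0 = up, held by its spring, 0.004 = fully down on its stop. It takes about 3 N to start and 4 N to hold down (steady pressing of 5 to 20 N is fine); it springs up again when let go. Pressing alone does not move the bubble.
- socket_floor (a point): Centre of the slot floor in the foot's round brass head (42 mm wide, 18 mm high, rim 14 mm above this point; sinks when pressed). x along the slot, z up; half a turn makes no difference. Slot 25 mm (x) by 11 mm (y), 14 mm deep, 3 mm funnel at its open top. Turns stiffly (0.1 N m), stays where left; starts 0.5 to 1.2 rad short of level, to be turned clockwise from above, plus up to 0.15 rad of key play.
- vial_mid (a point): Middle of the spirit level's yellow-green tube on the plate (tube 116 mm long along y, 18 mm thick; top about 65 mm above the table), half-way between the two black lines, which stand 15 mm to each side. +y points to the hinge, -y to the foot's end.
- bubble_mid (a point): Middle of the off-white bubble in the tube (21 mm long); runs along the tube's y to the plate's high end, and starts on the +y side. Turning the foot clockwise (seen from above) raises the plate there and moves the bubble toward -y by 25 mm per rad, anticlockwise toward +y. The foot's stop is about 1 rad past level.
- copper_roll: Bystander: copper foil roll, 61 mm across, 7 mm high, flat on the table; origin under its centre.
- green_nugget: Bystander: green glass nugget, 23 mm across, 10 mm high; origin under its centre.
- tin: Bystander: round tin of nails, 61 mm across, 22 mm high; origin under its centre.
- block: Bystander: white layout block, 22 x 70 x 18 mm; origin under its centre.

How it is judged:
By the outcome, as a careful person would: the job done as asked, in the order asked, and still so for the second after the job is handed in, while the arm keeps its last pose, push and grip.
It also fails if it takes over 48 s, if anything falls off the work surface, if the arm or the gripper's body presses on something with over 40 N, if the wrist force passes 120 N, or if a joint passes its speed limit or range.

## Working session

There is one attempt and no reset: what is moved stays moved. The work goes in short steps, Python scripts to look and compute and a tool call to move; the robot and the scene stay as the last step left them, time stands still between calls to the robot, and variables do not carry over. Pictures are saved under pics/ and viewed, and the job is handed in when it is done.

Besides the shell and the picture viewer there is one more tool, called after "Emit:" as name(argument=value, ...) on one line, values as JSON. apply_moves: Moves the arm, as the interface text tells. Its arguments: {"type":"object","properties":{"deltas":{"type":"array"},"gripper":{"type":"number"},"force":{"type":"number"}},"required":["deltas"]}

```bash
mkdir -p pics; ls; python3 - <<'E'
from workcell import robot
import cv2
s=robot.state();print(s)
print(robot.tips_ahead)
for n in ("scene","top","wrist"):
    im=robot.get_image(n)
    cv2.imwrite(f"pics/{n}0.png",im["pixels"][:,:,::-1])
    print(n,{k:(v.tolist() if hasattr(v,'tolist') else v) for k,v in im.items() if k!="pixels"})
E
```

```text
pics
{'time_s': 0.0, 'q': array([-71.13228681,  29.12516589, -13.60898595,  86.00784696,
         7.20205275,  65.82679267,  -8.86849641]), 'joint_velocities': array([-0.13655832, -0.01584158,  0.07012414,  0.0439813 , -0.02706726,
       -0.02291904,  0.04867319]), 'joint_efforts': array([-3.45007620e-04, -6.20603871e+01, -2.18664810e+00, -2.49652898e+01,
        1.28093082e-02,  1.20383259e-02, -1.22767605e-05]), 'tool_pos': array([138.68619681, 608.94219778, 247.43876306]), 'eef_rot': array([-1.79899019e+02,  1.91575898e-03,  1.67178622e+02]), 'ft_force': array([ 0.05822533, -0.12946202, -0.14449955]), 'ft_torque': array([-0.00734322, -0.00192727,  0.01003769]), 'gripper_width': 0.9988749012429308}
17.0
scene {'K': [[391.1716122946733, 0.0, 319.87437112825495], [0.0, 391.1716122946733, 197.4300866867442], [0.0, 0.0, 1.0]], 'k1': -0.0018412295168774991, 'T': [[-0.8707543489962534, 0.3483599118327899, -0.3470334789785583, 254.49764399567897], [-0.4916945706845375, -0.6099298424369154, 0.6214676471581024, 588.3612673854868], [0.00482833961720131, 0.7117801339829105, 0.702385740176870
[... 228 characters left out ...]
18494980552015, -0.12603044315173065, 424.5148526200649], [-0.9997052087588938, -0.020528121153896784, -0.012965023032266473, 13.263784390034095], [-0.015446519792925658, 0.1257504252459433, 0.991941649280214, 1266.1260645659936], [0.0, 0.0, 0.0, 1.0]]}
wrist {'K': [[356.69425887444766, 0.0, 310.6504965787452], [0.0, 356.69425887444766, 200.98020704382378], [0.0, 0.0, 1.0]], 'k1': -0.018561966597372314, 'mount': [[0.00040309878027651127, 0.9603634399504732, 0.27875060666815543, 70.42347600625163], [0.9999997691261514, -0.0005396106544740358, 0.0004129987680711136, -0.6093751483924326], [0.0005470457148993242, 0.27875037583263085, -0.960363435744068, -123.832336762781], [0.0, 0.0, 0.0, 1.0]]}
```

View pics/scene0.png

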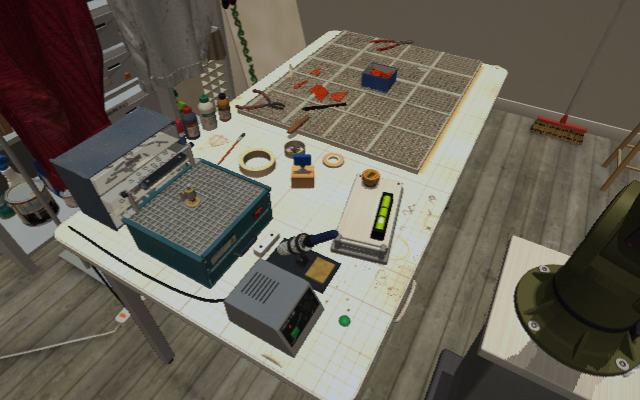

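View pics/top0.png

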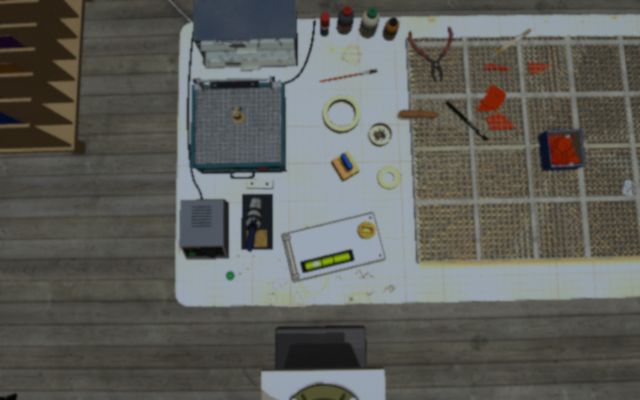

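View pics/wrist0.png

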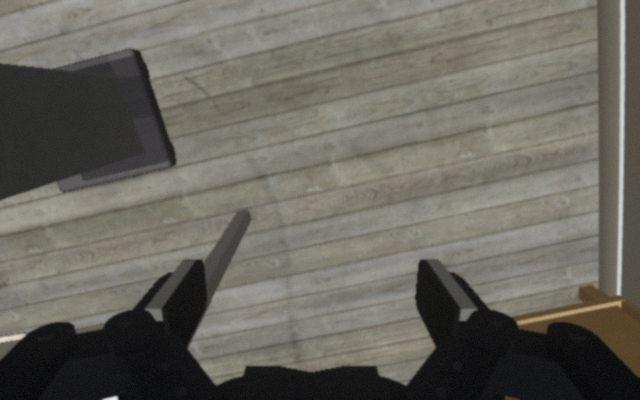

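```bash
cat > h.py <<'E'
import numpy as np, cv2
from scipy.spatial.transform import Rotation as Ro
from workcell import robot
def grab(name,save=None):
    s=robot.state(); im=robot.get_image(name)
    if name=="wrist":
        T=np.eye(4);T[:3,:3]=Ro.from_euler('xyz',s['eef_rot'],degrees=True).as_matrix();T[:3,3]=s['tool_pos']
        im['T']=T@im['mount']
    if save: cv2.imwrite(save,im['pixels'][:,:,::-1])
    im['s']=s
    return im
def ray(im,u,v):
    K=im['K'];k=im['k1']
    D=np.array([k,0,0,0,0.])
    p=cv2.undistortPoints(np.array([[[u,v]]],float),K,D)[0,0]
    d=im['T'][:3,:3]@np.array([p[0],-p[1],-1]);return im['T'][:3,3],d/np.linalg.norm(d)
def onz(im,u,v,z):
    o,d=ray(im,u,v);return o+d*(z-o[2])/d[2]
def tri(rs):
    A=np.zeros((3,3));b=np.zeros(3)
    for o,d in rs:
        P=np.eye(3)-np.outer(d,d);A+=P;b+=P@o
    x=np.linalg.solve(A,b)
    return x,[float(np.linalg.norm((np.eye(3)-np.outer(d,d))@(x-o))) for o,d in rs]
def proj(im,X):
    c=np.linalg.inv(im['T'])@np.append(X,1);x,y=c[0]/-c[2],-c[1]/-c[2]
    r=x*x+y*y;f=1+im['k1']*r;return np.array([im['K'][0,0]*x*f+im['K'][0,2],im['K'][1,1]*y*f+im['K'][1,2]])
E
python3 - <<'E'
from h import *
a=grab("scene");b=grab("top")
for n,im,(x0,y0,x1,y1) in (("scene",a,(280,145,330,195)),("top",b,(325,145,365,185))):
    P=im['pixels'][y0:y1,x0:x1].astype(int)
    m=((P[:,:,2]>P[:,:,0]*1.5)&(P[:,:,2]>P[:,:,1]*1.2)&(P[:,:,2]>70)).astype(np.uint8)
    _,l,st,c=cv2.connectedComponentsWithStats(m)
    print(n,[(st[i].tolist(),(c[i]+[x0,y0]).tolist()) for i in range(1,len(st)) if st[i,4]>8])
    if n=="top": print(cv2.minAreaRect(np.argwhere(m)[:,::-1].astype(np.float32)))
    big=cv2.resize(im['pixels'][y0:y1,x0:x1],None,fx=10,fy=10,interpolation=cv2.INTER_CUBIC);cv2.imwrite(f"pics/{n}_key.png",big[:,:,::-1])
x0,y0=270,200
cv2.imwrite("pics/top_st.png",cv2.resize(b['pixels'][y0:290,x0:395],None,fx=6,fy=6,interpolation=cv2.INTER_CUBIC)[:,:,::-1])
x0,y0=325,160
cv2.imwrite("pics/scene_st.png",cv2.resize(a['pixels'][y0:265,x0:415],None,fx=5,fy=5,interpolation=cv2.INTER_CUBIC)[:,:,::-1])
E
```

```text
scene [([13, 9, 18, 11, 74], [302.63513513513516, 156.02702702702703])]
top [([16, 8, 11, 16, 71], [346.3380281690141, 160.80281690140845])]
((21.353845596313477, 15.869230270385742), (16.99275779724121, 4.217180252075195), 60.2551155090332)
```

View pics/scene_st.png

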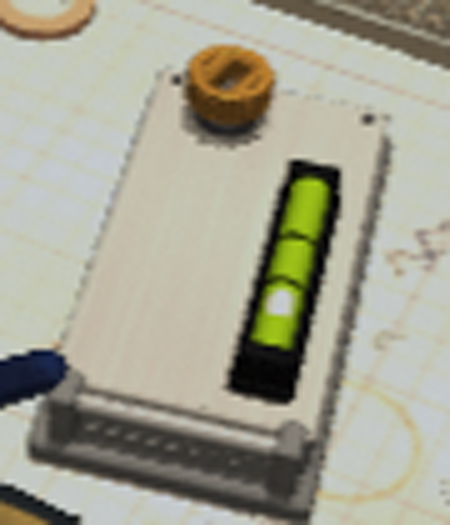

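View pics/top_key.png

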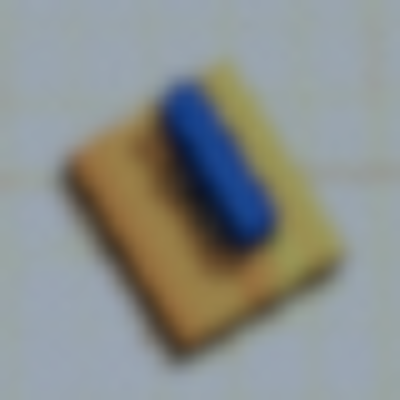

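View pics/top_st.png

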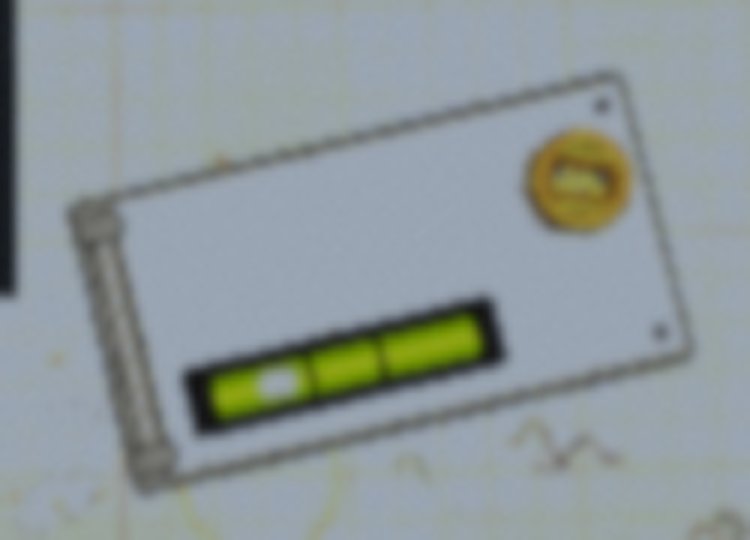

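View pics/scene_key.png

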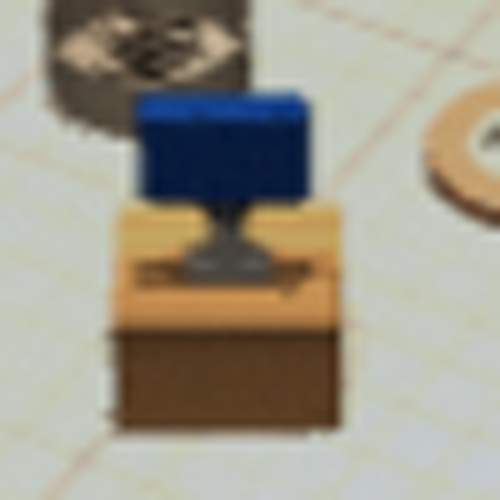

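```bash
python3 - <<'E'
from h import *
a=grab("scene");b=grab("top")
print(tri([ray(a,302.4,159.9),ray(b,346.3,161.2)]))
print(onz(b,346.3,160.8,88), onz(a,302.4,155,90))
# handle ends in top at z 90: crop px (185,90)->(343.5,154) (250,235)->(350,168.5)
p=onz(b,343.3,153.7,89);q=onz(b,350.3,168.7,89);d=q-p;print('handle',p,q,np.degrees(np.arctan2(d[1],d[0])),np.linalg.norm(d))
# head centre top: crop (580,180)/6+(270,200)
ht=(270+580/6,200+180/6);hs=(325+231/5,160+78/5)
print('head tri',tri([ray(a,*hs),ray(b,*ht)]))
p=onz(b,270+552/6,200+178/6,60);q=onz(b,270+612/6,200+184/6,60);d=q-p;print('slot',np.degrees(np.arctan2(d[1],d[0])),np.linalg.norm(d))
# vial lines and bubble
for n,u,v in (("l1",310,380),("l2",381,358),("bub",279,381)):
    print(n,onz(b,270+u/6,200+v/6,64))
for n,u,v in (("l1",283,283),("l2",295,237),("bub",279,301)):
    print(n,onz(a,325+u/5,160+v/5,64))
E
```

```text
(array([676.00942394, -71.72565153,  73.1215746 ]), [0.7237593670437699, 0.7237593670435917])
[674.55723646 -70.40623392  88.        ] [674.29067226 -71.13196302  90.        ]
handle [692.64531326 -63.35799352  89.        ] [654.03888812 -79.71835837  89.        ] -157.03407529772468 41.92991294814816
head tri (array([ 502.1123454 , -118.48720898,   59.68115548]), [0.010533856734774085, 0.010533856734699568])
slot -96.89492492548035 25.234890800895815
l1 [421.10332957  -3.38867022  64.        ]
l2 [429.60478195 -33.04507133  64.        ]
bub [420.93532133   9.47470168  64.        ]
l1 [423.28180143   1.79195687  64.        ]
l2 [429.77180926 -27.45007683  64.        ]
bub [420.55315499  12.72188956  64.        ]
```

Emit:
apply_moves(deltas=[0,0,-3,0,0,0,-3,0,-3,-2.9,0,0,-3,-2.9,0,0,-3,-2.9,0,0,-3,-2.9,0,0,-3,-2.9,0,0,-3,-2.9,0,0,-3,-2.9,0,0,-3,-2.9,0,0,-3,-2.9,0,0,-3,-2.9,0,0], gripper=0, force=80)

```text
time_s: 1.55
tool_pos: [367.6, 258.5, 308.6]
eef_rot: [180.0, 0.0, 167.2]
ft_force: [-0.0, -0.3, 0.8]
gripper_width: 1.0
```

Emit:
apply_moves(deltas=[-3,-2.9,0,0,-3,-2.9,0,0,-3,-2.9,0,0,-3,-2.9,0,0,-3,-2.9,0,0,-3,-2.9,0,0,-3,-2.9,0,0,-3,-2.9,0,0,-3,-2.9,0,0,-3,-2.9,0,0,0,0,0,8,0,0,0,8])

```text
time_s: 2.75
tool_pos: [595.3, -91.2, 307.6]
eef_rot: [-180.0, -0.0, 150.7]
ft_force: [-0.1, 0.3, 0.2]
gripper_width: 1.0
```

Emit:
apply_moves(deltas=[0,0,0,8,0,0,0,8,0,0,0,8,0,0,0,8,0,0,0,8,0,0,0,8,0,0,0,8,0,0,0,8,0,0,0,8,0,0,0,8,0,0,0,8,0,0,0,8])

```text
time_s: 3.95
tool_pos: [595.0, -89.1, 308.3]
eef_rot: [-180.0, -0.0, 54.9]
ft_force: [0.2, 1.7, -0.0]
gripper_width: 1.0
```

Emit:
apply_moves(deltas=[0,0,1.5,8,0,0,1.5,8,0,0,1.5,8,0,0,1.5,8,0,0,0,0,0,0,0,0])

```text
time_s: 4.55
tool_pos: [595.1, -89.1, 248.4]
eef_rot: [180.0, 0.0, 23.4]
ft_force: [0.7, 0.2, 0.8]
gripper_width: 0.998
```

```bash
python3 - <<'E'
from h import *
im=grab("wrist","pics/w1.png");s=im['s'];print(s['time_s'],s['tool_pos'],s['eef_rot'],s['q'])
E
```

```text
4.55 [595.10569936 -89.11091182 248.44956687] [1.79995617e+02 2.93485747e-02 2.34224561e+01] [-18.77424869  31.93966086  42.13671745  90.08543909 -22.68297888
  66.83851155 -38.49338763]
```

View pics/w1.png

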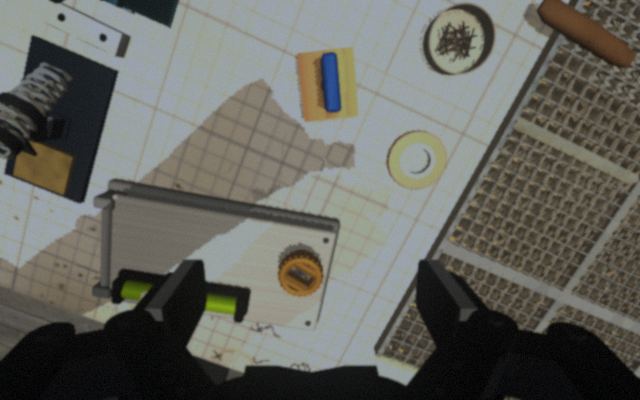

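Emit:
apply_moves(deltas=[2,0.4,1,0,2,0.4,1.5,0,2,0.4,1.5,0,2,0.3,1,0,0,0,0,0,0,0,0,0])

```text
time_s: 5.2
tool_pos: [674.5, -72.1, 198.8]
eef_rot: [180.0, -0.0, 23.3]
ft_force: [-0.4, -0.4, 0.3]
gripper_width: 0.997
```

```bash
python3 - <<'E'
from h import *
im=grab("wrist","pics/w2.png");s=im['s'];print(s['time_s'],s['tool_pos'],s['eef_rot'])
import pickle
w1=dict(im);pickle.dump({k:im[k] for k in ('K','k1','T','pixels','s')},open('w2.pkl','wb'))
E
```

```text
5.2 [674.47768459 -72.10443429 198.84794361] [ 1.79965051e+02 -1.07269157e-03  2.32775746e+01]
```

View pics/w2.png

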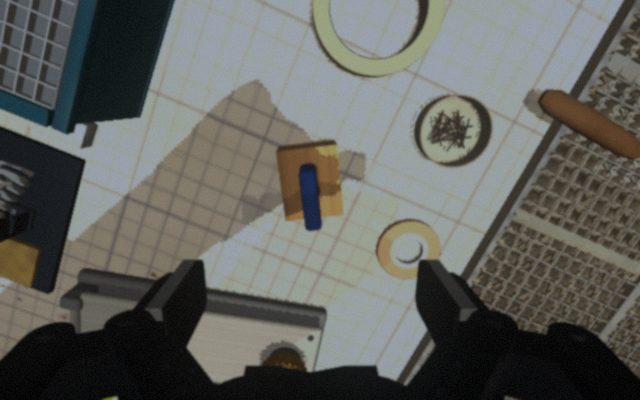

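```bash
python3 - <<'E'
from h import *
import pickle
w2=pickle.load(open('w2.pkl','rb'))
m=robot.get_image("wrist")['mount'] 
w1={k:w2[k] for k in('K','k1')}
T=np.eye(4);T[:3,:3]=Ro.from_euler('xyz',[179.9956,.0293,23.4225],degrees=True).as_matrix();T[:3,3]=[595.1057,-89.1109,248.4496];w1['T']=T@m
w1['pixels']=cv2.imread('pics/w1.png')[:,:,::-1]
res=[]
for n,im in(('w1',w1),('w2',w2)):
    P=im['pixels'].astype(int)[:250,250:400]
    k=((P[:,:,2]>P[:,:,0]*1.6)&(P[:,:,2]>P[:,:,1]*1.4)&(P[:,:,2]>50)).astype(np.uint8)
    _,l,st,c=cv2.connectedComponentsWithStats(k);i=1+np.argmax(st[1:,4])
    pts=np.argwhere(l==i)[:,::-1].astype(np.float32)+[250,0]
    r=cv2.minAreaRect(pts.astype(np.float32));print(n,st[i],c[i]+[250,0],r)
    bx=cv2.boxPoints(r)
    # ends
    e=sorted([(np.linalg.norm(bx[a]-bx[(a+1)%4]),tuple((bx[a]+bx[(a+1)%4])/2)) for a in range(4)])[:2]
    print(e)
    res.append((im,r[0],[x[1] for x in sorted(e,key=lambda t:t[1][1])]))
print('ctr',tri([ray(a,*c) for a,c,_ in res]))
E_=[tri([ray(a,*e[i]) for a,_,e in res]) for i in(0,1)]
print(E_); d=E_[0][0]-E_[1][0];print(np.degrees(np.arctan2(d[1],d[0])),np.linalg.norm(d))
cv2.imwrite('pics/w2k.png',cv2.resize(w2['pixels'][130:250,260:360],None,fx=5,fy=5,interpolation=cv2.INTER_CUBIC)[:,:,::-1])
cv2.imwrite('pics/w1k.png',cv2.resize(w1['pixels'][220:330,250:400],None,fx=5,fy=5,interpolation=cv2.INTER_CUBIC)[:,:,::-1])
E
```

```text
w1 [ 72  53  18  59 833] [330.48859544  81.83793517] ((330.2804870605469, 81.97561645507812), (57.95520782470703, 15.030238151550293), 85.03025817871094)
[(np.float32(15.03026), (np.float32(327.77017), np.float32(53.10695))), (np.float32(15.03026), (np.float32(332.7908), np.float32(110.844284)))]
w2 [ 50 169  21  61 872] [309.875     198.3337156] ((310.3056640625, 198.79257202148438), (59.93624496459961, 15.859644889831543), 82.40535736083984)
[(np.float32(15.859642), (np.float32(306.34497), np.float32(169.08733))), (np.float32(15.859642), (np.float32(314.26636), np.float32(228.49782)))]
ctr (array([676.980497  , -71.4322726 ,  82.43074017]), [0.3090838265695862, 0.30908382656962413])
[(array([695.24375696, -60.87710321,  81.79573417]), [0.06642981243615721, 0.06642981243619125]), (array([658.07038558, -82.35949573,  83.56571925]), [0.5781765009810295, 0.5781765009809592])]
30.023503159252744 42.970752558081806
```

View pics/w2k.png

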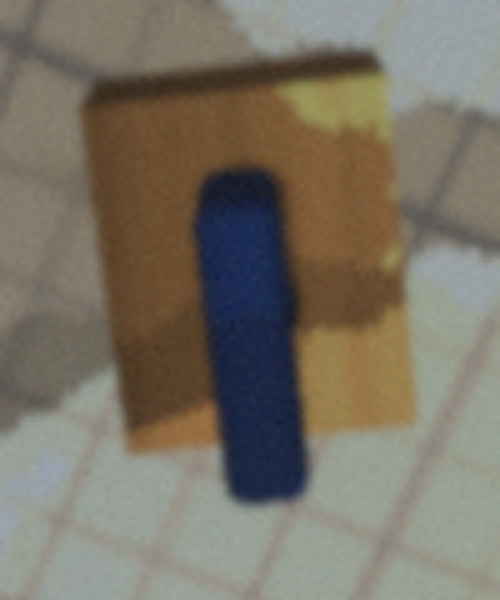

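View pics/w1k.png

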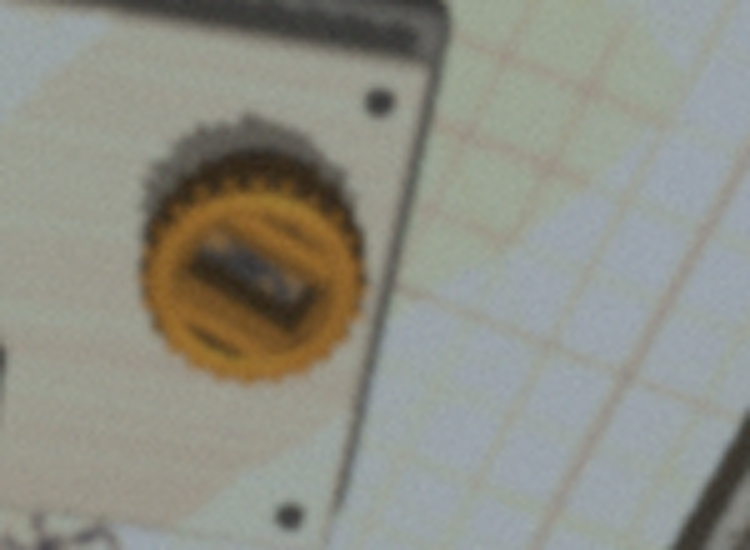

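```bash
cat > w1.py <<'E'
from h import *
import pickle
w2=pickle.load(open('w2.pkl','rb'))
m=robot.get_image("wrist")['mount'] 
w1={k:w2[k] for k in('K','k1')}
T=np.eye(4);T[:3,:3]=Ro.from_euler('xyz',[179.9956,.0293,23.4225],degrees=True).as_matrix();T[:3,3]=[595.1057,-89.1109,248.4496];w1['T']=T@m
w1['pixels']=cv2.imread('pics/w1.png')[:,:,::-1]
E
python3 - <<'E'
from w1 import *
def ang(p,q): d=p-q;return p.round(1),q.round(1),((p+q)/2).round(1),np.degrees(np.arctan2(d[1],d[0])).round(1),np.linalg.norm(d).round(1)
print('w2 top',ang(onz(w2,307.6,170.6,90),onz(w2,313.2,230,90)))
print('w1 top',ang(onz(w1,327.8,53.1,90),onz(w1,332.8,110.8,90)))
# holder top right/left edges z=36 in w2
f=lambda u,v:(260+u/5,130+v/5)
print('hold R',ang(onz(w2,*f(383,75),36),onz(w2,*f(412,425),36)))
print('hold L',ang(onz(w2,*f(95,105),36),onz(w2,*f(130,452),36)))
# head from w1 rim circle centre crop(253,288), slot
g=lambda u,v:(250+u/5,220+v/5)
print('head',[onz(w1,*g(253,288),z).round(1) for z in(57,60)])
b=grab("top");a=grab("scene");ht=(270+580/6,200+180/6);hs=(325+231/5,160+78/5)
print(tri([ray(w1,*g(253,288)),ray(a,*hs)]),tri([ray(w1,*g(253,288)),ray(b,*ht)]))
print('slot long edges',ang(onz(w1,*g(215,235),58),onz(w1,*g(318,292),58)),ang(onz(w1,*g(190,265),58),onz(w1,*g(295,330),58)))
E
```

```text
w2 top (array([696.2, -61.6,  90. ]), array([659.1, -81.7,  90. ]), array([677.6, -71.6,  90. ]), np.float64(28.5), np.float64(42.2))
w1 top (array([694.3, -60.9,  90. ]), array([658. , -81.3,  90. ]), array([676.1, -71.1,  90. ]), np.float64(29.5), np.float64(41.6))
hold R (array([714.4, -78.6,  36. ]), array([ 662.6, -107.6,   36. ]), array([688.5, -93.1,  36. ]), np.float64(29.2), np.float64(59.4))
hold L (array([691.7, -38. ,  36. ]), array([639.2, -65.5,  36. ]), array([665.5, -51.8,  36. ]), np.float64(27.7), np.float64(59.2))
head [array([ 500.3, -120.4,   57. ]), array([ 501.8, -119.9,   60. ])]
(array([ 501.97768924, -119.58326107,   59.27896677]), [0.5904711565888509, 0.5904711565887882]) (array([ 502.15107601, -119.04918884,   60.72374779]), [0.6811196159199883, 0.6811196159200389])
slot long edges (array([ 508.4, -109. ,   58. ]), array([ 505.1, -132.3,   58. ]), array([ 506.8, -120.6,   58. ]), np.float64(81.8), np.float64(23.5)) (array([ 500.5, -107. ,   58. ]), array([ 495.6, -131.5,   58. ]), array([ 498.1, -119.2,   58. ]), np.float64(78.7), np.float64(24.9))
```

Emit:
apply_moves(deltas=[0,0,0,-5.4,0.23,0.07,1.2,0,0,0,1.5,0,0,0,1.5,0,0,0,1.5,0,0,0,1.5,0,0,0,1.5,0,0,0,1.2,0,0,0,1.0,0,0,0,0.75,0,0,0,0,0,0,0,0,0])

```text
time_s: 6.65
tool_pos: [677.1, -71.3, 82.1]
eef_rot: [180.0, -0.0, 28.6]
ft_force: [-0.4, -0.8, 0.0]
gripper_width: 1.004
```

```bash
python3 - <<'E'
from h import *
im=grab("wrist","pics/w3.png");s=im['s'];print(s['time_s'],s['tool_pos'],s['eef_rot'],s['ft_force'])
E
```

```text
6.65 [677.06677655 -71.28353377  82.06633057] [ 1.79977129e+02 -1.86134431e-02  2.85722143e+01] [-0.35161727 -0.80170335  0.04024085]
```

View pics/w3.png

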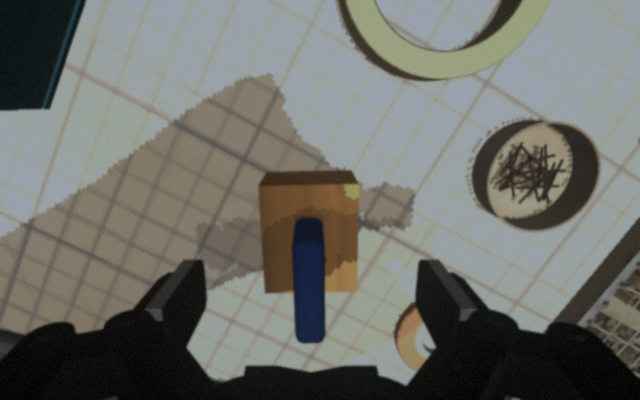

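Emit:
apply_moves(deltas=[0,0,0,0,0,0,0,0,0,0,0,0,0,0,0,0,0,0,0,0,0,0,0,0,0,0,0,0,0,0,0,0], gripper=1, force=80)

```text
time_s: 7.5
tool_pos: [677.1, -71.2, 82.1]
eef_rot: [180.0, -0.0, 28.6]
ft_force: [0.1, -0.4, 3.1]
gripper_width: 0.125
```

```bash
python3 - <<'E'
from h import *
im=grab("wrist","pics/w4.png");s=im['s'];print(s['time_s'],s['tool_pos'],s['eef_rot'],s['ft_force'],s['ft_torque'],s['gripper_width'])
E
```

```text
7.5 [677.06431042 -71.18671807  82.08510898] [ 1.79979158e+02 -2.76813874e-02  2.85769320e+01] [ 0.07664573 -0.42472401  3.10682347] [ 0.03428477  0.02648268 -0.03569596] 0.1250779960293703
```

View pics/w4.png

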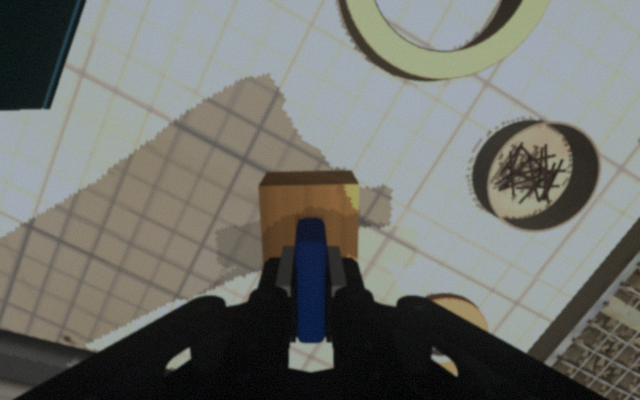

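Emit:
apply_moves(deltas=[0,0,-0.5,0,0,0,-1,0,0,0,-1,0,0,0,-1,0,0,0,-1.5,0,0,0,-1.5,0,0,0,-1.5,0,0,0,-1,0,0,0,0,0,0,0,0,0])

```text
time_s: 8.55
tool_pos: [676.7, -71.0, 171.7]
eef_rot: [-180.0, -0.0, 28.6]
ft_force: [0.0, 0.4, -0.2]
gripper_width: 0.126
```

```bash
python3 - <<'E'
from h import *
im=grab("wrist","pics/w5.png");s=im['s'];print(s['time_s'],s['tool_pos'],s['eef_rot'],s['ft_force'],s['ft_torque'],s['gripper_width'])
a=grab("scene")
cv2.imwrite('pics/s5.png',cv2.resize(a['pixels'][60:260,220:440],None,fx=3,fy=3,interpolation=cv2.INTER_CUBIC)[:,:,::-1])
E
```

```text
8.55 [676.73084495 -70.9661793  171.74817616] [-1.79985831e+02 -5.48374092e-03  2.85832380e+01] [ 0.02139854  0.3692704  -0.20667162] [ 0.03581335  0.03552881 -0.02588086] 0.12563972593876774
```

View pics/w5.png

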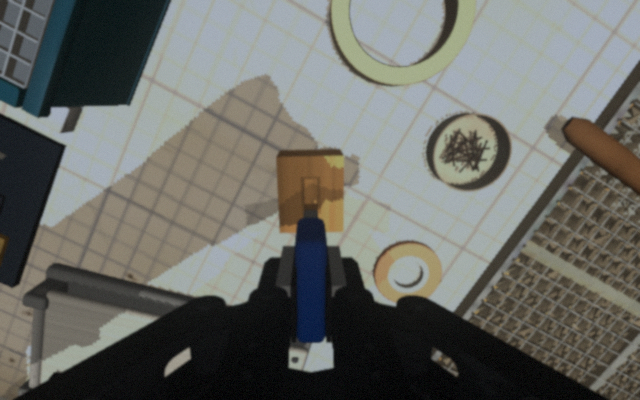

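View pics/s5.png

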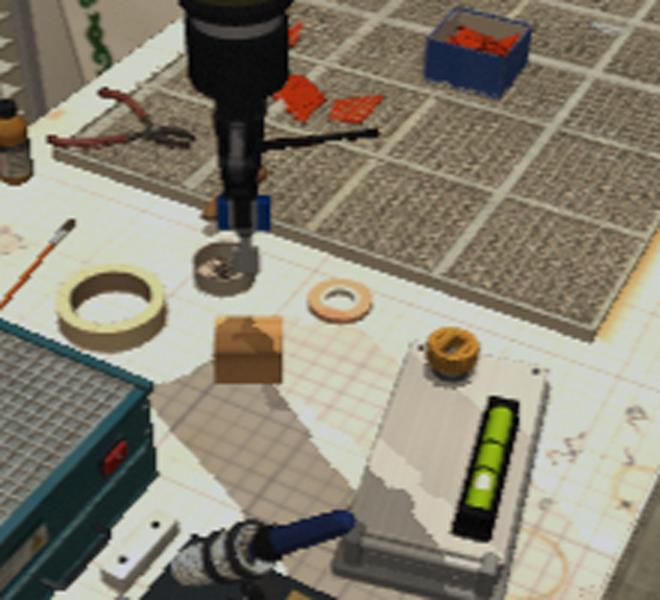

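Emit:
apply_moves(deltas=[-2.5,-0.6,0,0,-3.1,-0.7,0,0,-3.1,-0.7,0,0,-3.1,-0.7,0,0,-3.1,-0.7,0,0,-2.75,-0.7,0,0])

```text
time_s: 9.25
tool_pos: [500.3, -119.9, 171.3]
eef_rot: [-180.0, 0.1, 28.5]
ft_force: [-0.1, 0.2, -0.4]
gripper_width: 0.124
```

Emit:
apply_moves(deltas=[0,0,0,-7.4,0,0,0,-7.4,0,0,0,-7.4,0,0,0,-7.4,0,0,0,-7.4,0,0,0,-7.4,0,0,0,-7.5,0,0,0,0,0,0,0,0])

```text
time_s: 10.15
tool_pos: [501.9, -119.6, 171.4]
eef_rot: [-180.0, -0.0, 80.2]
ft_force: [0.1, 0.5, -0.1]
gripper_width: 0.121
```

```bash
python3 - <<'E'
from h import *
im=grab("wrist","pics/w6.png");s=im['s'];print(s['time_s'],s['tool_pos'],s['eef_rot'],s['ft_force'],s['ft_torque'],s['gripper_width'],s['q'])
import pickle;pickle.dump({k:im[k] for k in ('K','k1','T','pixels','s')},open('w6.pkl','wb'))
cv2.imwrite('pics/w6k.png',cv2.resize(im['pixels'][130:380,240:400],None,fx=3,fy=3,interpolation=cv2.INTER_CUBIC)[:,:,::-1])
E
```

```text
10.15 [ 501.94693556 -119.62571395  171.43544276] [-1.79955578e+02 -6.65367801e-03  8.02445960e+01] [ 0.0888477   0.46165797 -0.14423277] [ 0.04852815 -0.01123558 -0.06881726] 0.12101029352448578 [ -6.14132487  25.7563589   24.51748181 108.86488125 -13.97013512
  48.3360823   15.83378573]
```

View pics/w6.png

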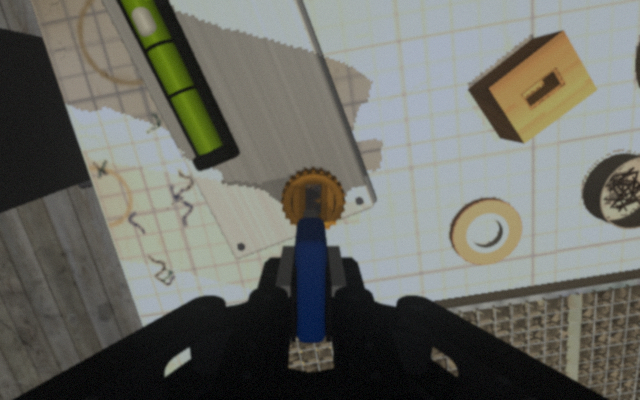

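View pics/w6k.png

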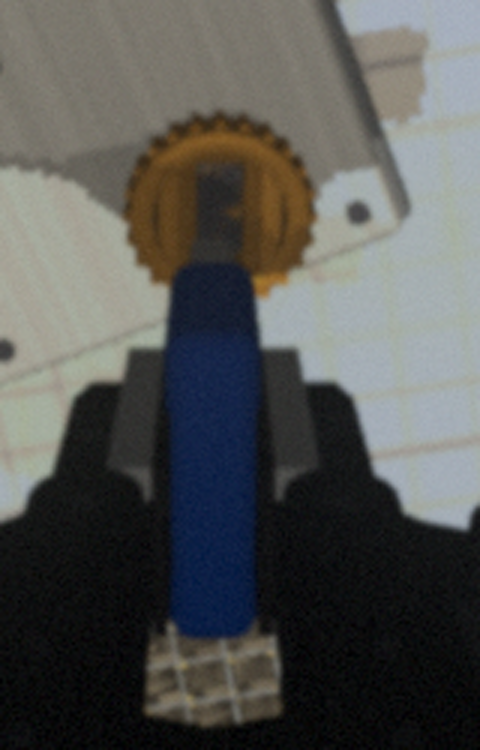

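```bash
python3 - <<'E'
from h import *
import pickle
im=pickle.load(open('w6.pkl','rb'))
P=im['pixels'].astype(int)
hsv=cv2.cvtColor(im['pixels'],cv2.COLOR_RGB2HSV)
for v in range(165,220,4):
    r=P[v];o=[u for u in range(270,360) if hsv[v,u,1]>140 and 8<hsv[v,u,0]<25]
    bl=[u for u in range(295,330) if P[v,u].sum()<200]
    print(v,o[0] if o else None,o[-1] if o else None,(o[0]+o[-1])/2 if o else None)
s=im['s']
for z in(45,59.5):print(proj(im,[*s['tool_pos'][:2],z]),proj(im,[502,-119.3,z]))
cv2.imwrite('pics/w6s.png',cv2.resize(im['pixels'][160:240,275:350],None,fx=8,fy=7,interpolation=cv2.INTER_CUBIC)[:,:,::-1])
E
```

```text
165 None None None
169 313 313 313.0
173 301 328 314.5
177 292 331 311.5
181 290 336 313.0
185 287 339 313.0
189 286 340 313.0
193 283 342 312.5
197 283 342 312.5
201 282 343 312.5
205 285 341 313.0
209 284 342 313.0
213 287 339 313.0
217 289 338 313.5
[310.29134648 197.53450974] [310.28743056 197.09826738]
[310.25338435 203.20970514] [310.2492322  202.75088582]
```

View pics/w6s.png

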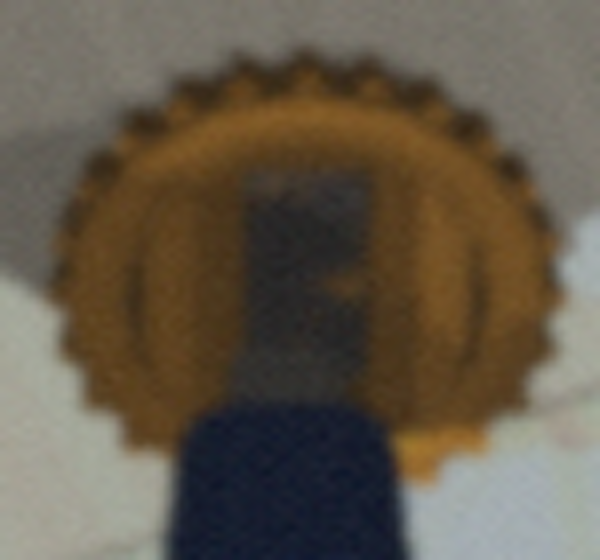

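```bash
python3 - <<'E'
from h import *
import pickle
im=pickle.load(open('w6.pkl','rb'))
a=np.radians(80.3);d=np.array([np.cos(a),np.sin(a)])
c=np.array([502,-119.3])
for l,z in((12.5,45.5),(12.5,56.5),(15.5,59.5),(21,59.5),(21,50)):
    print(l,z,proj(im,[*(c+l*d),z]))
t=im['s']['tool_pos']
print('handle top centre, bit end',proj(im,[*(t[:2]),180]),proj(im,[*(t[:2]+22*d),150]),proj(im,[*(t[:2]+22*d),180]),proj(im,[*(t[:2]-22*d),180]))
for l in(11,):
  for z in(106,130): print(proj(im,[*(t[:2]+l*d),z]))
E
```

```text
12.5 45.5 [310.27140087 180.49992072]
12.5 56.5 [310.24165388 184.08340794]
15.5 59.5 [310.22915398 180.80698573]
21 59.5 [310.22187095 172.83186716]
21 50 [310.24897823 170.06649807]
handle top centre, bit end [309.62539231 297.17042283] [309.80586409 214.22525575] [309.53780669 241.3565285 ] [309.70567531 347.73316858]
[310.07647894 208.09990138]
[309.96005124 222.67530845]
```

Emit:
apply_moves(deltas=[0,0.1,1,0,0,0,1,0,0,0,1,0,0,0,1,0,0,0,0.4,0,0,0,0.2,0,0,0,0,0])

```text
time_s: 10.9
tool_pos: [503.0, -119.5, 125.7]
eef_rot: [-180.0, -0.0, 80.5]
ft_force: [-1.2, 1.6, 2.7]
gripper_width: 0.119
```

```bash
python3 - <<'E'
from h import *
im=grab("wrist","pics/w7.png");s=im['s'];print(s['time_s'],s['tool_pos'],s['eef_rot'],s['ft_force'],s['ft_torque'],s['gripper_width'])
cv2.imwrite('pics/w7k.png',cv2.resize(im['pixels'][150:300,250:380],None,fx=5,fy=4,interpolation=cv2.INTER_CUBIC)[:,:,::-1])
a=grab("scene")
cv2.imwrite('pics/s7.png',cv2.resize(a['pixels'][100:230,320:420],None,fx=5,fy=4.5,interpolation=cv2.INTER_CUBIC)[:,:,::-1])
E
```

```text
10.9 [ 502.95056794 -119.5185739   125.67510849] [-1.79955570e+02 -1.82603855e-02  8.04698734e+01] [-1.22172107  1.60553456  2.66918558] [ 0.40973916  0.45703506 -0.02523841] 0.11927547115896289
```

View pics/w7k.png

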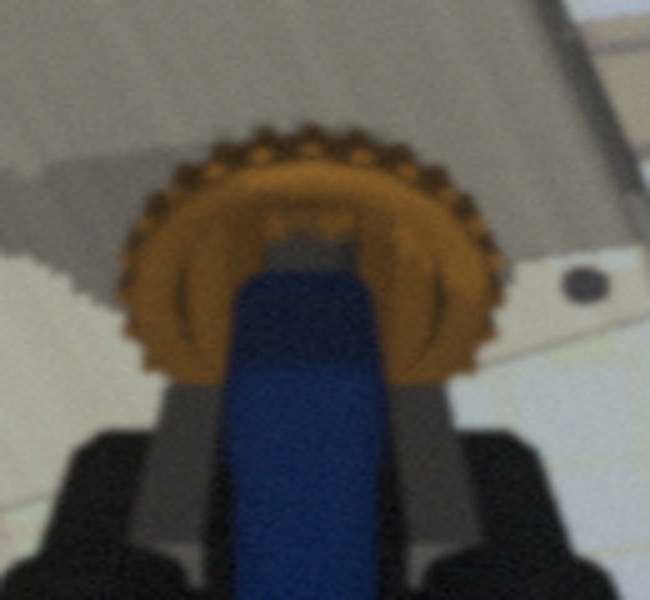

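View pics/s7.png

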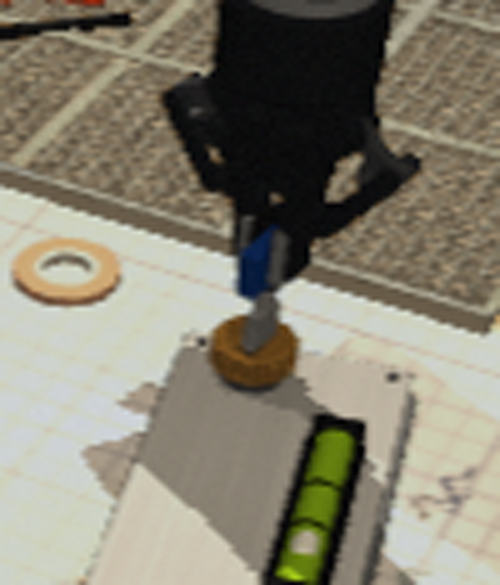

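Emit:
apply_moves(deltas=[0.1,-0.04,0,0,0,0,0.15,0,0,0,0.15,0])

```text
time_s: 11.3
tool_pos: [503.2, -118.7, 122.8]
eef_rot: [180.0, 0.0, 80.5]
ft_force: [0.1, 0.7, 0.3]
gripper_width: 0.122
```

```bash
python3 - <<'E'
from h import *
s=robot.state();print(s['time_s'],s['tool_pos'],s['eef_rot'],s['ft_force'],s['ft_torque'],s['gripper_width'])
E
```

```text
11.3 [ 503.24098436 -118.74854891  122.77010145] [1.79958771e+02 1.37203635e-02 8.04828442e+01] [0.05195137 0.72696847 0.26926615] [ 0.02071421 -0.01142115  0.00820009] 0.12242915819268968
```

Emit:
apply_moves(deltas=[0,0,0.2,0,0,0,0.2,0,0,0,0.2,0,0,0,0,0])

```text
time_s: 11.7
tool_pos: [503.0, -118.7, 116.7]
eef_rot: [-180.0, 0.0, 80.5]
ft_force: [0.1, 0.3, 3.7]
gripper_width: 0.126
```

```bash
python3 - <<'E'
from h import *
s=robot.state();print(s['time_s'],s['tool_pos'],s['eef_rot'],s['ft_force'],s['ft_torque'],s['gripper_width'])
E
```

```text
11.7 [ 503.02264046 -118.72445508  116.68163994] [-1.79999578e+02  3.91715847e-03  8.04741002e+01] [0.08867185 0.34411018 3.67681222] [0.08064831 0.13475431 0.03050837] 0.12560018049633345
```

Emit:
apply_moves(deltas=[0,0,0.1,0,0,0,0.1,0,0,0,0,0])

```text
time_s: 12.0
tool_pos: [503.0, -118.7, 114.8]
eef_rot: [180.0, 0.0, 80.5]
ft_force: [-0.2, -0.4, 3.0]
gripper_width: 0.12
```

```bash
python3 - <<'E'
from h import *
im=grab("wrist","pics/w8.png");s=im['s'];print(s['time_s'],s['tool_pos'],s['eef_rot'],s['ft_force'],s['ft_torque'],s['gripper_width'])
cv2.imwrite('pics/w8k.png',cv2.resize(im['pixels'][150:300,250:380],None,fx=5,fy=4,interpolation=cv2.INTER_CUBIC)[:,:,::-1])
a=grab("scene")
cv2.imwrite('pics/s8.png',cv2.resize(a['pixels'][130:210,340:400],None,fx=8,fy=7,interpolation=cv2.INTER_CUBIC)[:,:,::-1])
E
```

```text
12.0 [ 502.98378864 -118.70652235  114.79237672] [1.79995976e+02 2.40423327e-03 8.04737975e+01] [-0.22197922 -0.3603391   3.03035654] [0.08319104 0.13610504 0.05152939] 0.11990304150339241
```

View pics/w8k.png

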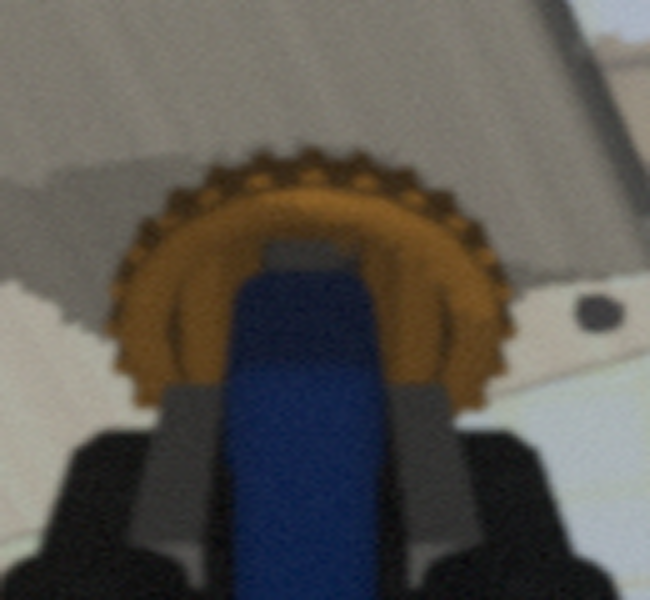

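View pics/s8.png

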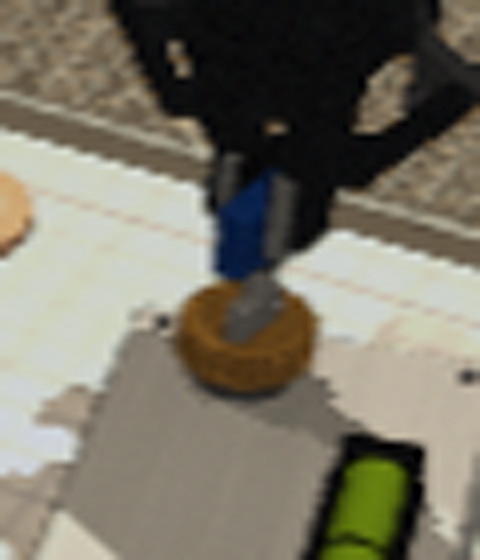

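Emit:
apply_moves(deltas=[0,0,0.1,0,0,0,0,0])

```text
time_s: 12.3
tool_pos: [503.0, -118.7, 113.9]
eef_rot: [180.0, 0.0, 80.5]
ft_force: [-0.3, 0.4, 3.7]
gripper_width: 0.124
```

Emit:
apply_moves(deltas=[0,0,0.1,0,0,0,0,0])

```text
time_s: 12.5
tool_pos: [503.2, -118.8, 113.8]
eef_rot: [179.9, -0.0, 80.5]
ft_force: [-3.2, 1.5, 13.6]
gripper_width: 0.123
```

```bash
python3 - <<'E'
from h import *
s=robot.state();print(s['time_s'],s['tool_pos'],s['eef_rot'],s['ft_force'],s['ft_torque'],s['gripper_width'])
E
```

```text
12.5 [ 503.19583564 -118.81493611  113.76173178] [ 1.79942399e+02 -2.15586430e-02  8.04642418e+01] [-3.16216414  1.5426257  13.59805496] [0.25631362 0.8511795  0.01195809] 0.1229918515401125
```

```bash
python3 - <<'E'
from h import *
b=grab("top");a=grab("scene","pics/s9full.png");w=grab("wrist","pics/w9.png");s=w['s'];print(s['tool_pos'],s['ft_force'])
t=s['tool_pos'];y=np.radians(80.47);d=np.array([np.cos(y),np.sin(y)]);n=np.array([-d[1],d[0]])
print('wrist proj head centre z',[proj(w,[*t[:2],z]).round(1).tolist() for z in(37,55.5,59.5)])
c=np.array(t[:2])
# predicted scene rows for handle bottom corners under hyp tip = TCP-66 or -72
for off in(66,72):
    tip=t[2]-off
    for (lx,ly,lz) in((22,6,44),(22,-6,44),(-22,6,44),(22,6,74),(-22,6,74)):
        X=np.array([*(c+lx*d+ly*n),tip+lz]);print(off,lx,ly,lz,proj(a,X).round(1),'wrist',proj(w,X).round(1))
cv2.imwrite('pics/s9.png',cv2.resize(a['pixels'][130:200,345:395],None,fx=12,fy=8,interpolation=cv2.INTER_CUBIC)[:,:,::-1])
cv2.imwrite('pics/w9k.png',cv2.resize(w['pixels'][150:350,250:380],None,fx=4,fy=3,interpolation=cv2.INTER_CUBIC)[:,:,::-1])
# s5 check
c=np.array([676.73,-70.97]);y=np.radians(28.6);d=np.array([np.cos(y),np.sin(y)]);n=np.array([-d[1],d[0]])
for off in(66,72):
    tip=171.75-off
    print('s5',off,[proj(a,[*(c+lx*d+6*n),tip+lz]).round(1).tolist() for lx in(-22,22) for lz in(44,74)])
print('s5 meas bbox', [220+216/3,60+197/3,220+270/3,60+229/3])
E
```

```text
[ 503.16410492 -118.83556713  113.75624786] [-2.68717934  1.43161831 14.13254253]
wrist proj head centre z [[309.9, 220.1], [309.9, 231.3], [309.9, 234.0]]
66 22 6 44 [369.2 171.1] wrist [295.8 213.8]
66 22 -6 44 [365.  169.1] wrist [323.7 213.8]
66 -22 6 44 [379.1 162.1] wrist [296.9 303.6]
66 22 6 74 [370.3 161.5] wrist [292.5 240.7]
66 -22 6 74 [380.5 152.5] wrist [294.1 346.8]
72 22 6 44 [368.9 173. ] wrist [296.4 209.6]
72 22 -6 44 [364.8 170.9] wrist [323.2 209.6]
72 -22 6 44 [378.8 164. ] wrist [297.4 296.7]
72 22 6 74 [370.1 163.4] wrist [293.3 234.4]
72 -22 6 74 [380.2 154.5] wrist [294.8 336.8]
s5 66 [[309.8, 136.9], [309.7, 126.5], [291.6, 136.7], [291.1, 126.3]]
s5 72 [[309.9, 138.9], [309.7, 128.6], [291.7, 138.7], [291.2, 128.4]]
s5 meas bbox [292.0, 125.66666666666667, 310.0, 136.33333333333331]
```

View pics/s9.png

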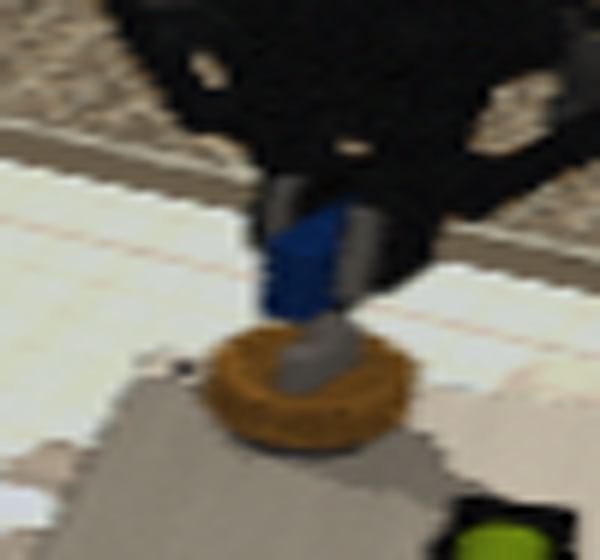

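View pics/w9k.png

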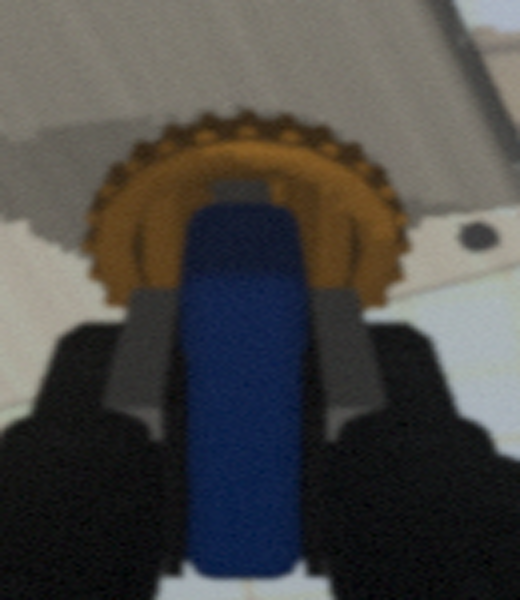

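```bash
python3 - <<'E'
from h import *
a=grab("scene")
P=a['pixels'];cv2.imwrite('pics/s10.png',cv2.resize(P[150:195,350:390],None,fx=18,fy=13,interpolation=cv2.INTER_LANCZOS4)[:,:,::-1])
f=cv2.imread('pics/scene0.png');cv2.imwrite('pics/s10b.png',cv2.resize(f[160:195,350:395],None,fx=16,fy=13,interpolation=cv2.INTER_LANCZOS4))
hsv=cv2.cvtColor(P,cv2.COLOR_RGB2HSV)
c=np.array([503.0,-119.0])
ang=np.linspace(0,2*np.pi,200)
for z0 in(55.5,59.5,62,66):
    for r in(21,):
        Q=np.array([proj(a,[c[0]+r*np.cos(t),c[1]+r*np.sin(t),z0]) for t in ang]);print('top face z',z0,Q.min(0).round(1),Q.max(0).round(1))
    Q=np.array([proj(a,[c[0]+21*np.cos(t),c[1]+21*np.sin(t),z0-18]) for t in ang]);print('   bottom',Q.min(0).round(1),Q.max(0).round(1))
for v in range(165,192):
    o=[u for u in range(355,392) if hsv[v,u,1]>150 and 8<hsv[v,u,0]<25];print(v,(o[0],o[-1],len(o)) if o else None)
E
```

```text
top face z 55.5 [362.4 171.2] [379.2 182.2]
   bottom [361.9 176.4] [378.4 187.5]
top face z 59.5 [362.6 170. ] [379.4 181. ]
   bottom [362.  175.3] [378.6 186.4]
top face z 62 [362.6 169.2] [379.5 180.3]
   bottom [362.1 174.5] [378.7 185.6]
top face z 66 [362.8 168. ] [379.6 179.1]
   bottom [362.2 173.4] [378.8 184.5]
165 None
166 None
167 None
168 None
169 None
170 None
171 (366, 369, 4)
172 (365, 369, 5)
173 (364, 376, 6)
174 (363, 377, 7)
175 (363, 378, 9)
176 (363, 378, 10)
177 (363, 378, 11)
178 (362, 378, 13)
179 (363, 378, 15)
180 (363, 378, 16)
181 (363, 377, 15)
182 (364, 377, 14)
183 (365, 377, 13)
184 (366, 375, 10)
185 (368, 374, 7)
186 None
187 None
188 None
189 None
190 None
191 None
```

View pics/s10.png

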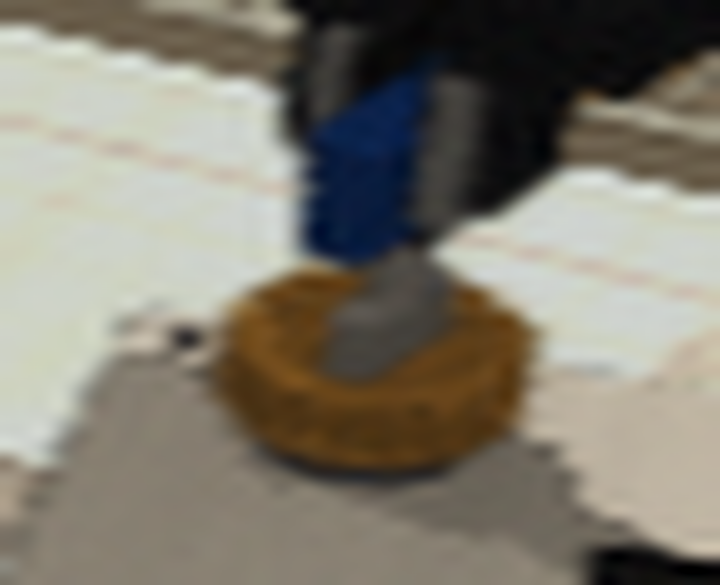

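View pics/s10b.png

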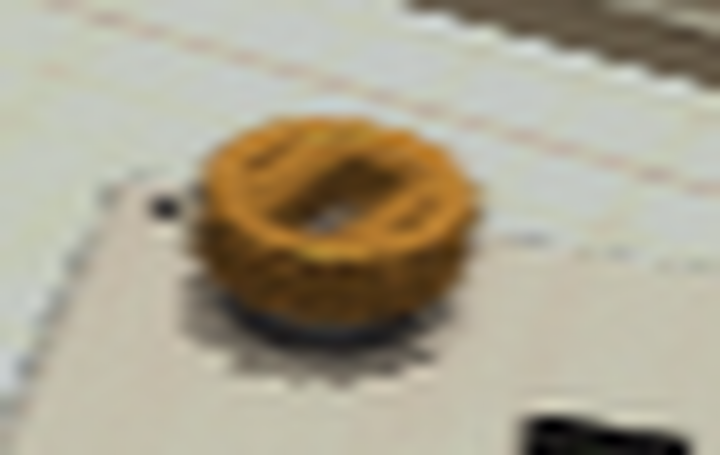

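Emit:
apply_moves(deltas=[0,0,0,2,0,0,0,3,0,0,0,3,0,0,0,3,0,0,0,3,0,0,0,3,0,0,0,3])

```text
time_s: 13.4
tool_pos: [503.9, -118.7, 113.8]
eef_rot: [179.9, -0.1, 60.4]
ft_force: [-1.1, 0.4, 12.2]
gripper_width: 0.123
```

```bash
cat > bub.py <<'E'
from h import *
import sys
def go(n):
    s=robot.state();print(s['time_s'],s['tool_pos'].round(2),s['eef_rot'].round(2),s['ft_force'].round(2),s['ft_torque'].round(2),round(s['gripper_width'],3),'q7',s['q'][6].round(1))
    a=grab("scene")
    cv2.imwrite(f'pics/sb{n}.png',cv2.resize(a['pixels'][150:245,345:420],None,fx=7,fy=6,interpolation=cv2.INTER_CUBIC)[:,:,::-1])
go(sys.argv[1])
E
python3 bub.py 1
```

```text
13.4 [ 503.9  -118.73  113.79] [ 1.7988e+02 -6.0000e-02  6.0370e+01] [-1.09  0.37 12.18] [0.33 0.38 0.07] 0.123 q7 3.5
```

View pics/sb1.png

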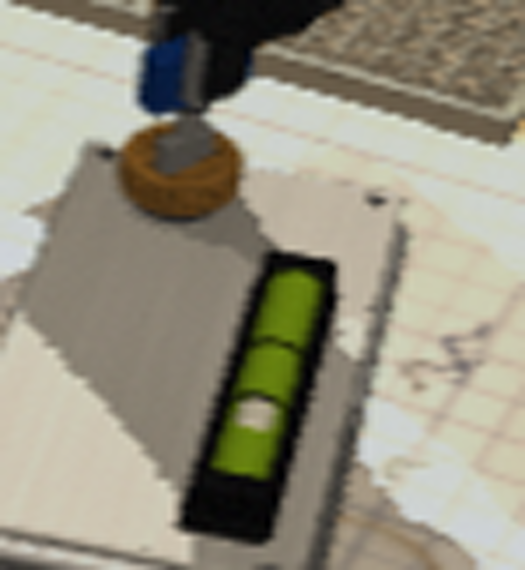

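```bash
cat > bub.py <<'E'
from h import *
import sys
from scipy.ndimage import map_coordinates
def prof(P,im,label):
    # image axis of the tube: fit line through green+bubble mask
    hsv=cv2.cvtColor(P,cv2.COLOR_RGB2HSV)
    return hsv
def go(n):
    s=robot.state();print(round(s['time_s'],2),s['tool_pos'].round(2),s['eef_rot'].round(2),'F',s['ft_force'].round(2),'M',s['ft_torque'].round(2),round(s['gripper_width'],3),'q7',s['q'][6].round(1))
    for name,(x0,y0,x1,y1) in (("scene",(345,185,420,245)),("top",(290,240,362,280))):
        a=grab(name);P=np.ascontiguousarray(a['pixels']);hsv=cv2.cvtColor(P,cv2.COLOR_RGB2HSV).astype(int)
        sub=hsv[y0:y1,x0:x1]
        g=((sub[:,:,0]>28)&(sub[:,:,0]<50)&(sub[:,:,1]>150)&(sub[:,:,2]>70))
        v,u=np.nonzero(g)
        vx,vy,cx,cy=cv2.fitLine(np.stack([u+x0,v+y0],1).astype(np.float32),cv2.DIST_HUBER,0,.01,.01).ravel()
        t=np.arange(-40,40,.25);offs=np.arange(-1.5,1.6,.5)
        uu=cx+vx*t[:,None]-vy*offs;vv=cy+vy*t[:,None]+vx*offs
        f=P.astype(float)
        blue=map_coordinates(f[:,:,2],[vv,uu],order=1).mean(1);red=map_coordinates(f[:,:,1],[vv,uu],order=1).mean(1)
        w=[onz(a,cx+vx*q,cy+vy*q,65) for q in t]
        L=np.array(w);d=L[-1]-L[0];d/=np.linalg.norm(d)
        if d[1]<0:d=-d
        m=L@d
        m-=m[len(m)//2]
        tt=(t>-30)&(t<30)
        # bubble: blue channel weight
        gs=red
        tube=np.nonzero((gs>60))[0]
        thr=blue.copy();sel=(np.abs(m)<58);b0=np.median(blue[sel]);wgt=np.clip(blue-(b0+0.45*(blue[sel].max()-b0)),0,None)*sel
        # restrict to contiguous around max
        i=np.argmax(np.where(sel,blue,0));lo=i
        while wgt[lo]>0:lo-=1
        hi=i
        while wgt[hi]>0:hi+=1
        bc=(m[lo]+m[hi])/2
        # dark lines: local minima of green
        base=cv2.GaussianBlur(gs.reshape(-1,1),(1,61),0).ravel()
        dip=[(m[k].round(1),gs[k].round(0)) for k in range(3,len(m)-3) if abs(m[k])<50 and gs[k]==gs[k-3:k+4].min() and gs[k]<np.percentile(gs[sel],60)*0.85]
        print(name,'bubble',bc.round(1),'len',abs(m[hi]-m[lo]).round(1),'lines',[(float(x),float(y)) for x,y in dip])
        cv2.imwrite(f'pics/b_{name}{n}.png',cv2.resize(P[y0:y1,x0:x1],None,fx=7,fy=7,interpolation=cv2.INTER_CUBIC)[:,:,::-1])
if __name__=="__main__": go(sys.argv[1])
E
python3 bub.py 1
```

```text
13.45 [ 503.91 -118.74  113.79] [ 1.7988e+02 -6.0000e-02  6.0190e+01] F [-2.56  0.44 13.28] M [ 0.31  0.44 -0.01] 0.124 q7 3.3
scene bubble 24.8 len 15.2 lines [(15.6, 68.0), (-13.6, 71.0)]
top bubble 55.0 len 6.8 lines [(47.2, 17.0), (0.0, 90.0), (-29.2, 85.0), (-48.6, 26.0)]
```

View pics/b_top1.png

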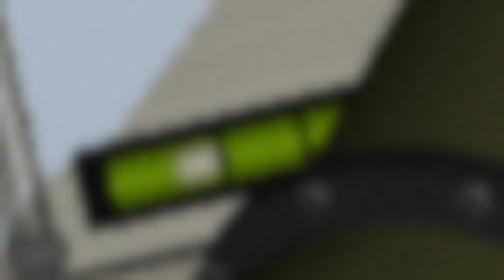

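Emit:
apply_moves(deltas=[0,0,0,3,0,0,0,3,0,0,0,3,0,0,0,3,0,0,0,3,0,0,0,3,0,0,0,3,0,0,0,3,0,0,0,3,0,0,0,3])

```text
time_s: 14.55
tool_pos: [503.5, -118.6, 113.8]
eef_rot: [180.0, -0.1, 30.4]
ft_force: [-2.6, 1.4, 13.2]
gripper_width: 0.12
```

```bash
python3 bub.py 2
```

```text
14.55 [ 503.51 -118.64  113.77] [ 1.7997e+02 -9.0000e-02  3.0370e+01] F [-2.6   1.37 13.18] M [0.46 0.59 0.15] 0.12 q7 -19.1
scene bubble 9.3 len 15.5 lines [(-17.6, 55.0)]
top bubble -38.5 len 39.8 lines [(44.4, 51.0), (12.4, 22.0), (-11.8, 47.0)]
```

View pics/b_scene2.png

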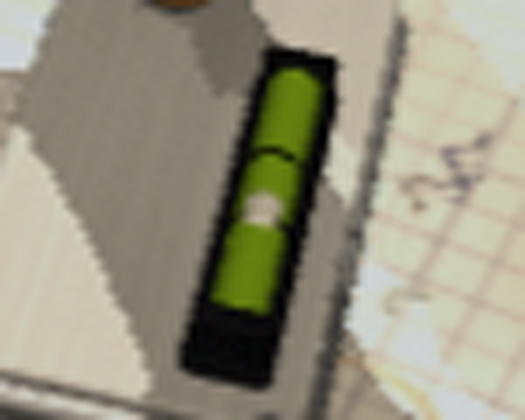

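Emit:
apply_moves(deltas=[0,0,0,3,0,0,0,3,0,0,0,3,0,0,0,3,0,0,0,3,0,0,0,3,0,0,0,3,0,0,0,2,0,0,0,0])

```text
time_s: 15.55
tool_pos: [503.3, -118.5, 113.7]
eef_rot: [-180.0, -0.1, 7.4]
ft_force: [-3.1, 2.6, 15.3]
gripper_width: 0.125
```

```bash
sed -i 's/        m-=m\[len(m)\/\/2\]/        m-=np.array([426.3,-14.,65])@d/' bub.py; python3 bub.py 3
```

```text
15.55 [ 503.33 -118.49  113.74] [-1.7997e+02 -7.0000e-02  7.4300e+00] F [-3.06  2.61 15.33] M [0.64 0.69 0.05] 0.125 q7 -36.5
scene bubble -0.5 len 16.6 lines [(12.4, 56.0), (-16.8, 64.0)]Traceback (most recent call last):
  File "bub.py", line 41, in <module>
    if __name__=="__main__": go(sys.argv[1])
                             ~~^^^^^^^^^^^^^
  File "bub.py", line 15, in go
    vx,vy,cx,cy=cv2.fitLine(np.stack([u+x0,v+y0],1).astype(np.float32),cv2.DIST_HUBER,0,.01,.01).ravel()
                ~~~~~~~~~~~^^^^^^^^^^^^^^^^^^^^^^^^^^^^^^^^^^^^^^^^^^^^^^^^^^^^^^^^^^^^^^^^^^^^^
cv2.error: OpenCV(4.12.0) /io/opencv/modules/imgproc/src/linefit.cpp:50: error: (-215:Assertion failed) count > 0 in function 'fitLine2D_wods'
```

View pics/b_scene3.png

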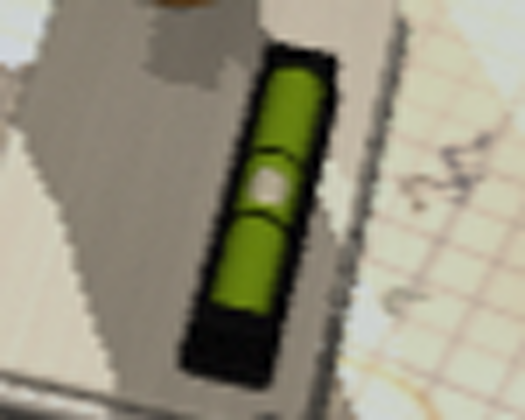

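```bash
python3 - <<'E'
from h import *
a=grab("scene");b=grab("top","pics/t4.png");w=grab("wrist","pics/w10.png")
from scipy.ndimage import map_coordinates
A=cv2.imread('pics/scene0.png')[:,:,::-1];B=cv2.imread('pics/top0.png')[:,:,::-1]
out={}
for n,im,P,(x0,y0,x1,y1) in(("scene",a,A,(345,185,420,245)),("top",b,B,(290,240,362,280))):
    hsv=cv2.cvtColor(np.ascontiguousarray(P),cv2.COLOR_RGB2HSV).astype(int)[y0:y1,x0:x1]
    g=(hsv[:,:,0]>28)&(hsv[:,:,0]<50)&(hsv[:,:,1]>150)&(hsv[:,:,2]>70)
    v,u=np.nonzero(g)
    vx,vy,cx,cy=cv2.fitLine(np.stack([u+x0,v+y0],1).astype(np.float32),cv2.DIST_HUBER,0,.01,.01).ravel()
    t=np.arange(-35,35,.1);offs=np.arange(-1,1.1,.5)
    uu=cx+vx*t[:,None]-vy*offs;vv=cy+vy*t[:,None]+vx*offs
    f=P.astype(float);G=map_coordinates(f[:,:,1],[vv,uu],order=1).mean(1);Bl=map_coordinates(f[:,:,2],[vv,uu],order=1).mean(1)
    ins=(G>120);e=np.nonzero(ins)[0]
    dips=[k for k in range(e[0]+20,e[-1]-20) if G[k]==G[k-15:k+16].min() and G[k]<0.75*np.median(G[ins])]
    mx=Bl[e].max();md=np.median(Bl[e]);hi=np.nonzero((Bl>(mx+md)/2)&ins)[0]
    out[n]=dict(lines=[(cx+vx*t[k],cy+vy*t[k]) for k in dips],bub=(cx+vx*t[(hi[0]+hi[-1])//2],cy+vy*t[(hi[0]+hi[-1])//2]),be=[(cx+vx*t[k],cy+vy*t[k]) for k in(hi[0],hi[-1])],tube=[(cx+vx*t[k],cy+vy*t[k]) for k in(e[0],e[-1])])
    print(n,out[n])
srt=lambda im,L:sorted(L,key=lambda p:-onz(im,*p,65)[1])
for k in('lines','be','tube'):
    for p,q in zip(srt(a,out['scene'][k]),srt(b,out['top'][k])): print(k,tri([ray(a,*p),ray(b,*q)]))
print('bub',tri([ray(a,*out['scene']['bub']),ray(b,*out['top']['bub'])]))
E
```

```text
scene {'lines': [(np.float64(377.32981958985334), np.float64(235.7330748736857)), (np.float64(378.2003524124623), np.float64(232.2399141252039)), (np.float64(382.28702038526546), np.float64(215.8414650559421)), (np.float64(384.51171537637725), np.float64(206.91449869871084)), (np.float64(387.89712079763433), np.float64(193.3299846768372))], 'bub': (np.float64(383.5686381518842), np.float64(210.6987561762328)), 'be': [(np.float64(375.226031935215), np.float64(244.17488001585005)), (np.float64(391.9354258358481), np.float64(177.12560009360217))], 'tube': [(np.float64(375.0809431314468), np.float64(244.75707347393035)), (np.float64(391.9354258358481), np.float64(177.12560009360217))]}
top {'lines': [(np.float64(303.0029947102071), np.float64(266.6611117228865)), (np.float64(350.96178585887037), np.float64(254.81567232757786))], 'bub': (np.float64(329.40945461392454), np.float64(260.13892646878946)), 'be': [(np.float64(296.11013201475146), np.float64(268.3635939031839)), (np.float64(362.805859786273), np.float64(251.89028041213726))], 'tube': [(np.float64(296.11013201475146), np.float64(268.3635939031839)), (np.float64(362.805859786273), np.float64(251.89028041213726))]}
lines (array([413.53972185,  43.62188274,  46.76403593]), [0.06263596651478803, 0.06263596651491515])
lines (array([446.80836566, -87.69663288, -96.44401545]), [4.046558543398654, 4.0465585433988185])
be (array([409.66981876,  61.44744429,  39.00341375]), [0.11277827117611434, 0.11277827117608634])
be (array([ 446.05073557, -104.17185021,   90.55350586]), [0.9092836001926207, 0.9092836001927437])
tube (array([409.69590363,  61.53894365,  37.04817702]), [0.1648303138428069, 0.16483031384268787])
tube (array([ 446.05073557, -104.17185021,   90.55350586]), [0.9092836001926207, 0.9092836001927437])
bub (array([428.4396697 , -23.08611343,  57.75837741]), [0.2237473303016257, 0.22374733030162036])
```

View pics/t4.png

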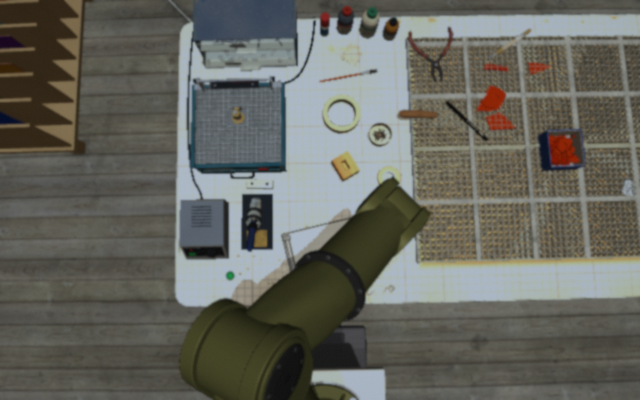

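View pics/w10.png

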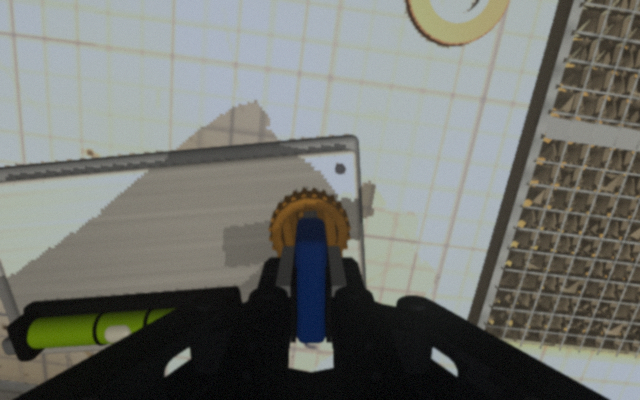

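```bash
python3 - <<'E'
from h import *
a=grab("scene");b=grab("top");w=grab("wrist")
for n,s,t in(("l1",(381.6,216.6),(321.67,263.3)),("l2",(384,207.4),(333.5,259.67)),("bub",(380.8,220.2),(316.5,263.5))):
    print(n,tri([ray(a,*s),ray(b,*t)]))
P=w['pixels'];cv2.imwrite('pics/w10z.png',cv2.resize(P[290:370,20:220],None,fx=4,fy=6,interpolation=cv2.INTER_CUBIC)[:,:,::-1])
A=cv2.imread('pics/scene0.png');B=cv2.imread('pics/top0.png')
cv2.imwrite('pics/z_s0.png',cv2.resize(A[190:240,365:400],None,fx=12,fy=11,interpolation=cv2.INTER_CUBIC))
cv2.imwrite('pics/z_t0.png',cv2.resize(B[245:280,298:358],None,fx=12,fy=12,interpolation=cv2.INTER_CUBIC))
E
```

```text
l1 (array([422.84152593,  -2.97077086,  59.31187273]), [1.7402127656448678, 1.740212765644806])
l2 (array([430.4534157 , -33.01605044,  58.42575084]), [0.868159612502168, 0.8681596125020995])
bub (array([421.18687358,   9.54043337,  60.51894325]), [0.2729163307956772, 0.2729163307955639])
```

View pics/w10z.png

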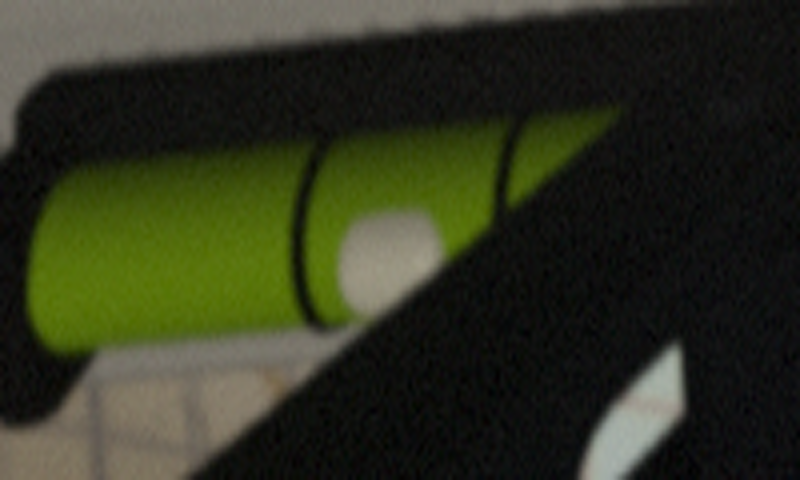

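View pics/z_s0.png

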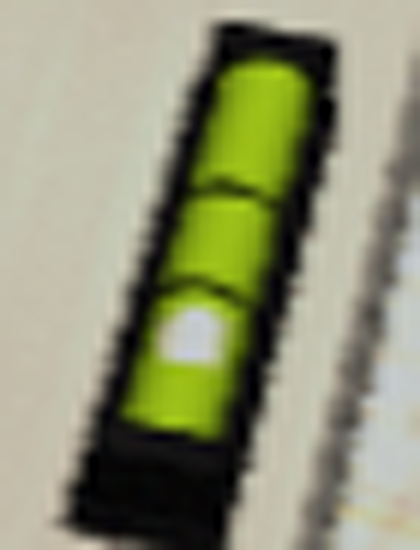

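View pics/z_t0.png

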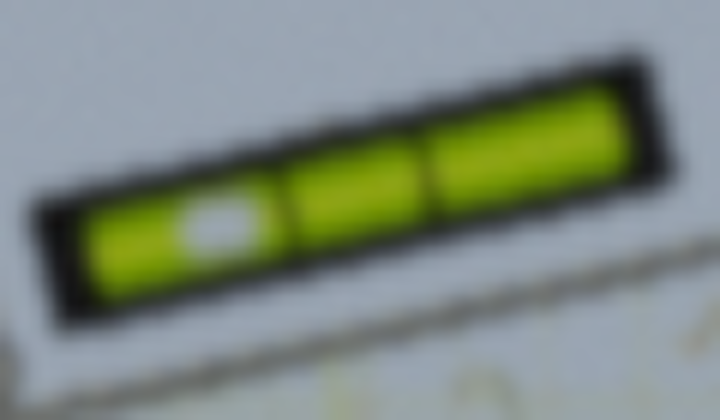

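```bash
python3 - <<'E'
from h import *
a=grab("scene");w=grab("wrist")
S={'l1':(382.4,215.3),'l2':(384.6,206.4),'bub':(383.3,211.6)}
W={'l1':(94,330.8),'l2':(144,327.5),'bub':(117.75,333.7)}
d=np.array([-.26,.966,0])
for k in S: 
    x,e=tri([ray(a,*S[k]),ray(w,*W[k])]);print(k,x.round(1),np.round(e,1),'s',round(float(x@d),2),'scene64',round(float(onz(a,*S[k],64)@d),2),'wrist64',round(float(onz(w,*W[k],64)@d),2))
P=a['pixels'];cv2.imwrite('pics/z_s3.png',cv2.resize(P[190:240,365:400],None,fx=14,fy=11,interpolation=cv2.INTER_CUBIC)[:,:,::-1])
E
```

```text
l1 [425.9  -3.   61.3] [2.7 2.7] s -113.66 scene64 -112.73 wrist64 -115.62
l2 [432.3 -32.   60.9] [2.4 2.4] s -143.27 scene64 -141.79 wrist64 -144.94
bub [427.4 -16.2  61.1] [1. 1.] s -126.76 scene64 -124.65 wrist64 -128.75
```

View pics/z_s3.png

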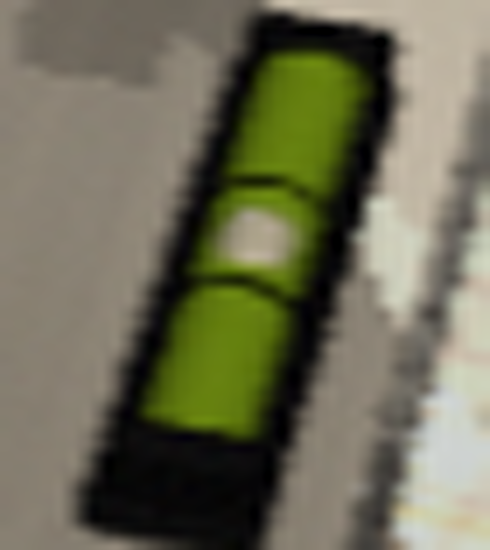

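Emit:
apply_moves(deltas=[0,0,0,2,0,0,0,2,0,0,0,0,0,0,0,0])

```text
time_s: 16.45
tool_pos: [503.3, -118.5, 113.8]
eef_rot: [-180.0, -0.1, 3.5]
ft_force: [-3.2, 2.6, 15.7]
gripper_width: 0.126
```

```bash
python3 - <<'E'
from h import *
s=robot.state();print(round(s['time_s'],2),s['tool_pos'].round(2),s['eef_rot'].round(2),'F',s['ft_force'].round(2),'M',s['ft_torque'].round(2),round(s['gripper_width'],3))
a=grab("scene");w=grab("wrist")
cv2.imwrite('pics/z_s4.png',cv2.resize(a['pixels'][190:240,365:400],None,fx=14,fy=11,interpolation=cv2.INTER_CUBIC)[:,:,::-1])
cv2.imwrite('pics/z_w4.png',cv2.resize(w['pixels'][290:370,20:220],None,fx=4,fy=6,interpolation=cv2.INTER_CUBIC)[:,:,::-1])
E
```

```text
16.45 [ 503.34 -118.47  113.78] [-1.7996e+02 -8.0000e-02  3.4900e+00] F [-3.21  2.61 15.71] M [0.68 0.76 0.04] 0.126
```

View pics/z_s4.png

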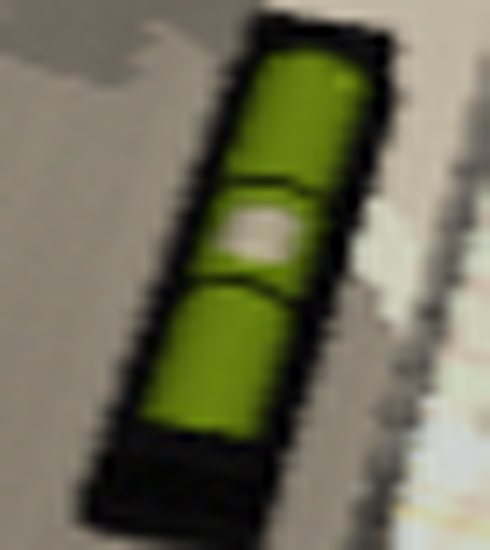

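View pics/z_w4.png

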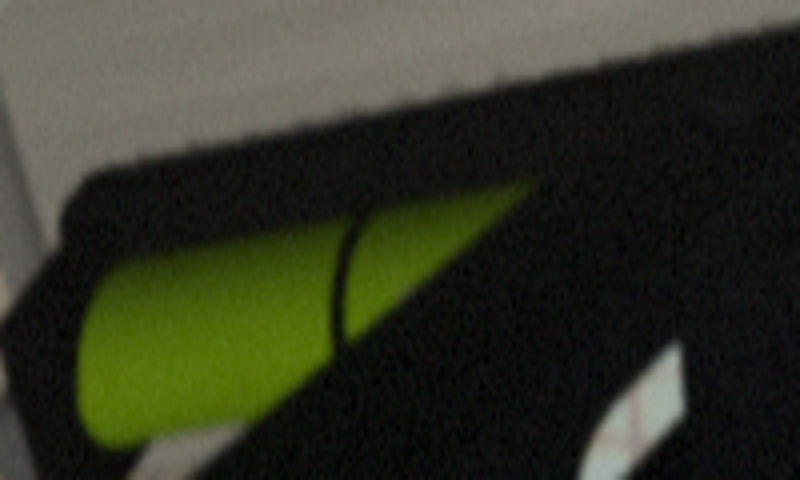

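```bash
python3 - <<'E'
from h import *
a=grab("scene","pics/fin.png");A=cv2.imread('pics/scene0.png')[:,:,::-1]
for n,(x,y) in dict(ring=(333,160),tin=(295,148),block=(265,243),nug=(344,321)).items():
    t=cv2.cvtColor(np.ascontiguousarray(A[y-14:y+15,x-16:x+17]),cv2.COLOR_RGB2GRAY);q=cv2.cvtColor(np.ascontiguousarray(a['pixels'][y-20:y+21,x-22:x+23]),cv2.COLOR_RGB2GRAY)
    r=cv2.matchTemplate(q,t,cv2.TM_CCOEFF_NORMED);_,m,_,l=cv2.minMaxLoc(r);print(n,round(m,3),(l[0]-6,l[1]-6))
s=robot.state();print(s['time_s'],s['tool_pos'],s['ft_force'],s['gripper_width'])
E
```

```text
ring 0.999 (0, 0)
tin 0.633 (0, 0)
block 1.0 (0, 0)
nug 0.916 (0, 0)
16.6 [ 503.32536723 -118.4293157   113.76600807] [-3.3165264   2.8729214  14.79285401] 0.12470539414171511
```

View pics/fin.png

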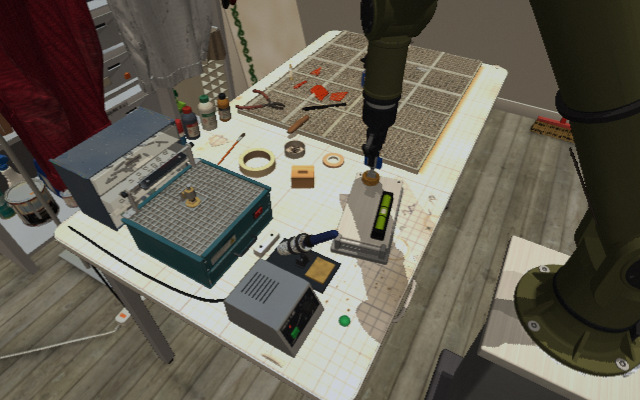

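```bash
python3 -c "
from workcell import robot
print(robot.hand_in());print(robot.state()['ft_force'])"
```

```text
the job is handed in; nothing more can be done
None
the job is handed in; nothing more can be done
```

I took the key out of its holder, put the bit into the foot's slot and pressed the head to its stop. Keeping it pressed, I turned the key 77° clockwise until the bubble was centred, then handed in at about 16.6 s, still gripping and pressing.

**Press:** the force stayed at 3 to 4 N for roughly the spring's 4 mm of travel, then rose sharply at the stop. It held 12 to 16 N during the turn and read about 15 N at the end.

**Bubble:** in the scene view it lies about 1.3 mm toward the hinge. About 1.1 mm of that is parallax, so I put the real offset at about 0.2 mm. That rests on hand-read pixels, good to about 1 mm. At the end only the scene camera could see the bubble, because the arm hid it from the top camera and a finger from the wrist camera.

**Bystanders:** the copper roll, white block and nugget matched their starting images with no shift. The tin matched less well (0.63), because the key overlapped it in the first picture, but it also showed no shift.

**Disagreement:** the bit stopped about 6 mm higher than my first measurement of the rim height (about 59.5 mm) predicted. Later views put the rim at 62 to 66 mm. Those views, the drop into the slot after a small correction at the funnel, and the 4 mm of spring travel all fit a bit seated on the slot floor. I could not check the seating directly.

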